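Press the bushing home through the guard window

TASK

Use the guarded bench press to seat the bushing: with the closed fingertips push the gearbox housing along its channel, without lifting it, until it rests against the stop under the press head. Then reach down through the window in the top of the guard without touching the guard, press the lever pad all the way down, keep it down for two seconds, and let it come back up. Leave the housing against the stop and everything else where it is.

Things in the scene. Friction and masses are not known exactly. Their poses are not given: they have to be found in the camera images.
- press: Fixed bench press on a grey base plate, 20 mm thick, spanning x -190 to +130 mm, y -170 to +170 mm. Origin on the bench surface; z up, x along the channel towards the stop (away from the robot, turned by the press's yaw), y left. The channel with the housing is on the right (y -100 mm), the guarded lever on the left (y +85 mm). Lever and ram are linked inside.
- home (a point): Point on the channel floor where the housing's origin lies when it rests against the stop (press x +10, y -100, z 20 mm); axes as the press's. The channel floor is the plate's top; its two steel rails stand 52 mm apart, 10 mm wide, tops at z 30 mm, x -190 to +50 mm. The stop's face is at x +50 mm (block to z 50 mm).
- head (a point): Lower front edge of the white press head, midway across it: press x +12, y -100, z 78 mm. The head is 60 mm wide (y) and overhangs the channel from there on (+x), z 78 to 105 mm. The ram hangs under it at x +30 mm, tip 74 mm above the bench.
- housing: The aluminium gearbox housing loose in the channel: block 80 (x) x 48 (y) x 36 mm high, about 0.3 kg, origin at the centre of its underside, x along the channel, 2 mm play each side. A brass bushing stands 4 mm out of its top, 20 mm ahead of its middle. It starts 40 to 100 mm short of the stop. Push its flat rear face, 40 mm behind the origin, 26 mm of it above the rails.
- guard: Fixed guard over the lever, same origin and axes as the press. Box spanning x -85 to +120 mm, y +5 to +165 mm; white steel top plate 4 mm thick, upper face 115 mm above the bench; clear plastic front and sides down to the base, closed white back. The only way in is the window in the top. Must not be touched.
- window (a point): Centre of the rectangular window in the guard's top plate, at the plate's upper face, axes as the press's. The window is 80 mm along x and 110 mm along y; press x -10, y +85, z 115 mm.
- lever_pad (a point): Middle of the top face of the lever's black pad (40 mm x by 44 mm y, 12 mm thick), straight under the window's centre, 12 mm below the guard plate's upper face at rest, 32 mm when fully down. The hinge is 110 mm beyond it (+x), so it goes nearly straight down, 20 mm, tipping 0.18 rad. The point moves with the lever.
- lever (a joint): Angle of the lever: 0 up at rest, 0.18 rad fully down on its hard stop. A spring returns it to 0; the press on the pad takes about 2 N to start and 8 N fully down.
- collar: steel collar, 34 mm across, 22 mm high, standing on the press's base in front of the guard; origin at the centre of its underside. Leave it where it is.
- pin: headed steel pin, head 24 mm across, 34 mm high, standing on the press's base in front of the guard; origin at the centre of its underside. Leave it where it is.
- spare: a spare gearbox housing, same shape and size as the one in the channel, but lying on the bench outside the press; origin at the centre of its underside. Leave it where it is.
- spool: grey spool, 54 mm across, 52 mm high, standing on the bench; origin at the centre of its underside. Leave it where it is.
- jar: round jar, 56 mm across, 50 mm high; origin at the centre of its underside. Leave it where it is.
- driver: screwdriver, 190 mm long, lying on the bench; origin at the middle of its length. Leave it where it is.
- tray: empty blue tray, 140 x 100 x 50 mm; origin at the centre of its underside. Leave it where it is.
Mind the look-alikes: they are no part of the job. What is shaped like the housing but green or orange is not meant.

How it is judged:
On the way, in this order (a step that is already met when the one before it is completed fails the run):
1. the housing is pushed along the channel against the stop, lever still up (x of housing in the frame of home above -0.004 m and z of housing in the frame of home below 0.006 m and value of joint lever below 0.05 rad), for 0.2 s.
2. the lever is held fully down through the window for at least 1.5 s, housing against the stop (x of housing in the frame of home above -0.004 m and z of housing in the frame of home below 0.006 m and value of joint lever above 0.16 rad), for 1.5 s.
At the end, for the whole second after the job is handed in: The housing lies flat in the channel within 4 mm of the stop, at rest, and the lever is back up (below 0.03 rad) (x of housing in the frame of home above -0.004 m and z of housing in the frame of home below 0.006 m and value of joint lever below 0.03 rad and linear speed of housing below 0.01 m/s and angle between housing's own z axis and vertical below 0.06 rad); the robot touches nothing.
It fails at once if the robot touches the guard (over 0.5 N) (contact force between any of the fingers, the arm and guard above 0.5 N).
It fails at once if the housing is lifted more than 8 mm or tipped (z of housing in the frame of home above 0.008 m or angle between housing's own z axis and vertical above 0.2 rad).
It fails at once if the lever is pressed while the housing is not against the stop (value of joint lever above 0.08 rad and x of housing in the frame of home below -0.006 m).
It fails at once if another object is moved more than 15 mm (distance of any of collar, pin, spare, spool, jar, driver, tray from where it was at the start of the episode above 0.015 m).
It also fails if it takes over 51 s, if anything falls off the work surface, if the arm or the gripper's body presses on something with over 40 N, if the wrist force passes 120 N, or if a joint passes its speed limit or range.

ROBOT

A 6-joint arm with a two-finger parallel gripper is mounted at the origin on the work surface. World frame = base frame: x ahead of the robot, y to its left, z up, the work surface at z = 0. Lengths are in m, angles in rad, forces in N, time in s.
With the tool pointing down it reaches from about 0.4 to 0.825 m from the base axis. Payload 7 kg.
Tool frame: the origin (TCP) lies at the very end of the fingers, on their centre line; the grasp point (between the pads) lies 19 mm behind it; x points along the fingers, y is the direction in which the jaws open and shut, and the axes are right-handed (so a half turn about x gives the same grasp; the last joint's range is limited). The gripper opens to 88 mm and grips with 3 to 60 N. Pads are 19 mm wide; open, the fingers measure 130 mm over their backs; the gripper's body (78 mm by 193 mm) begins 47 mm behind the grasp point.
Start: joints at [-1.005, 0.359, 0.012, 0, -1.224, -0.288], TCP at [0.185, -0.649, 0.227] pointing down, gripper open.
Joint ranges: [-3.07, 3.07], [-1.43, 2.12], [-1.02, 1.25], [-3.03, 1.67], [-3.05, -0], [-3.03, 3.03]. Speed limits (rad/s): [2.39, 2.39, 3.01, 3.14, 3.14, 3.14].

INTERFACE

Orientations are given as a rotation vector (axis times angle).
In Python, from workcell import observe, optics, env, models gives the robot as it stands.
- The arm moves only by the tool drive_tool, never from a script. Its argument "increments" is a list of rows, each a list of 7 numbers: the shift along the tool's x, y, z in units of 50 mm (1.0 is 50 mm), then the turn, a rotation vector about the tool's x, y, z in units of 10 degrees (1.0 is 10 degrees), then the opening, from 0 (shut) to 1 (fully open). A call has 1 to 10 rows; each row is the pose to reach, as a shift and turn from the pose commanded when the call began, along the tool's axes at that moment; what a row does not reach only later rows make up. A row lasts 1/8 s, in which the tool goes at most 62.5 mm and 10.7 degrees, less where a joint would pass 70% of its speed; a pose out of reach is approached as far as the arm can. A call with a gripper value outside its range is refused whole. The fingers move at their own pace and stop on an object; the grip force is fixed at half the most. Time passes only in rows, so rows that repeat a pose let the fingers close. It gives the time, the measured TCP pose, the force and the opening at its end, in the units of the state.
- observe(): the state, without advancing time (a new reading comes with each control period).
- optics.get_image(name): name is "scene" or "top"; returns a dict with "img" (384x512x3 uint8, red, green, blue), "depth" (384x512 float32, m along the optical axis (not along the pixel's ray), 0 where there is no reading), "K" (3x3 intrinsics, pixels), "cam_to_world" (4x4, takes a point from camera to world coordinates). Camera axes: x right, y down, z forward; pixel columns grow to the right and rows downward; lengths in m; the calibration is good to about 2 mm. A picture is of the moment at which its call begins.
- env.hand_in(): hands the job in, once; it reports no verdict.
Trained networks look in a picture, given as the dict that the camera call returned (one of the last four; its "shot" number tells which), for a name from the list of things; names that differ only in an ending like _2 or _b are one class to them, and where a whole thing is asked for, a point or a joint stands for the part that bears it (a point fixed in the world has none). Each returns a list of dicts, best first, with "conf" (0 to 1); they miss things now and then, are a little off and sometimes report something else, mostly with a low value. They report only what shows in the picture. A call takes as long as a camera call. They do not tell look-alikes from the thing itself.
- models.silhouettes(picture, target): "pixels" (384x512 bool, what is visible of it) and "centre" ([column, row] as shares, 0 to 1, of the picture: columns of its width, rows of its height, amid what is visible of it).
- models.tip_of(picture, target): "centre" ([column, row] as shares, 0 to 1, of the picture: columns of its width, rows of its height: a listed point, or the origin of a listed thing).
The state is a dict: "t": time; "qpos": joint angles; "qvel": joint speeds; "joint_efforts": joint torques, N m; "eef_pos": TCP position; "eef_rot": TCP orientation; "ft_force": force on the tool from outside, world axes, zero at the start; "moment": the same for the moment, N m; "width": finger opening in m.
Only numpy, scipy, OpenCV 4.12 (cv2) and the standard library are available. Lean on these libraries where they do the work, as an engineer would, in place of code of your own. Each camera call takes 0.05 s, during which the arm holds its last target.

## Working session

There is one attempt and no reset: what is moved stays moved. The work goes in short steps, Python scripts to look and compute and a tool call to move; the robot and the scene stay as the last step left them, time stands still between calls to the robot, and variables do not carry over. Pictures are saved under pics/ and viewed, and the job is handed in when it is done.

Besides the shell and the picture viewer there is one more tool, called after "Request:" as name([rows], argument=value, ...), one row to a line, values as JSON. drive_tool: Moves the arm, as the interface text tells. Its arguments: {"type":"object","properties":{"increments":{"type":"array","items":{"type":"array","items":{"type":"number"}}}},"required":["increments"]}

```bash
mkdir -p pics; ls; python3 - <<'E'
from workcell import observe, optics, env, models
import cv2,numpy as np
s=observe(); print(s['t'],s['eef_pos'],s['eef_rot'],s['width'],s['ft_force'])
for n in ['scene','top']:
    p=optics.get_image(n); cv2.imwrite(f'pics/{n}0.png',p['img'][:,:,::-1]); np.savez(f'{n}0.npz',**{k:p[k] for k in ['img','depth','K','cam_to_world']})
    print(n,p['K'].tolist(),p['cam_to_world'].round(3).tolist())
    for t in ['home','head','housing','guard','window','lever_pad','collar','pin','spare','press']:
        try: r=models.tip_of(p,t); print(t,[(round(d['conf'],2),(np.array(d['centre'])*[512,384]).round(1).tolist()) for d in r])
        except Exception as e: print(t,e)
E
```

```text
pics
0.0 [ 0.18494047 -0.64864832  0.22562745] [-0.2166637   1.56017317  0.21923513] 0.08769145366309494 [-0.17635706 -0.73087864 -0.67663329]
scene [[393.595059316172, 0.0, 258.59794413855855], [0.0, 393.595059316172, 195.43810339924798], [0.0, 0.0, 1.0]] [[0.851, 0.296, -0.434, 0.982], [0.525, -0.498, 0.69, -0.752], [-0.012, -0.815, -0.579, 0.737], [0.0, 0.0, 0.0, 1.0]]
home [(0.78, [255.7, 255.8]), (0.48, [258.7, 243.1]), (0.23, [295.3, 193.5])]
head [(0.57, [258.7, 240.1])]
housing [(0.89, [175.3, 284.1]), (0.88, [216.6, 304.6]), (0.79, [137.2, 244.9]), (0.75, [238.6, 247.3]), (0.49, [254.0, 257.5]), (0.39, [257.5, 241.0])]
guard [(0.97, [273.7, 240.8])]
window [(0.66, [294.8, 187.8]), (0.41, [241.3, 244.6])]
lever_pad [(0.45, [294.8, 194.8])]
collar [(0.62, [249.6, 204.8])]
pin []
spare [(0.85, [159.5, 341.4])]
press [(0.66, [277.1, 239.2])]
top [[473.10034381626144, 0.0, 258.4972357015711], [0.0, 473.10034381626144, 187.70548629021914], [0.0, 0.0, 1.0]] [[-0.015, -0.997, 0.08, 0.381], [-1.0, 0.016, 0.005, 0.017], [-0.006, -0.08, -0.997, 1.686], [0.0, 0.0, 0.0, 1.0]]
home [(0.9, [304.1, 169.8])]
head [(0.58, [302.6, 168.7]), (0.47, [302.1, 168.0]), (0.16, [386.0, 178.5])]
housing [(0.86, [296.9, 183.8]), (0.76, [350.8, 170.4]), (0.76, [337.2, 258.6]), (0.75, [348.6, 204.5]), (0.38, [158.7, 151.1])]
guard [(0.87, [278.0, 169.5])]
window []
lever_pad [(0.75, [377.8, 141.0]), (0.64, [246.7, 165.5])]
collar [(0.62, [257.4, 202.3]), (0.42, [272.7, 169.1])]
pin [(0.56, [233.8, 196.8])]
spare [(0.72, [158.6, 153.9]), (0.57, [389.2, 179.5])]
press []
```

```bash
python3 - <<'E'
import cv2
a=cv2.imread('pics/scene0.png'); b=cv2.imread('pics/top0.png')
cv2.imwrite('pics/s1.png',cv2.resize(a,(800,600),interpolation=cv2.INTER_CUBIC))
cv2.imwrite('pics/t1.png',cv2.resize(b[110:290,190:430],(800,600),interpolation=cv2.INTER_CUBIC))
E
```

```text
(no output)
```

View pics/s1.png

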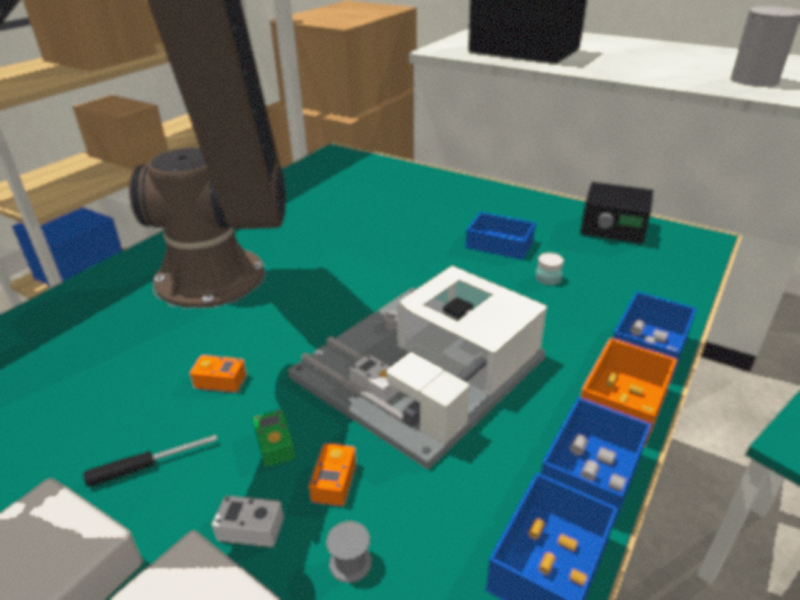

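View pics/t1.png

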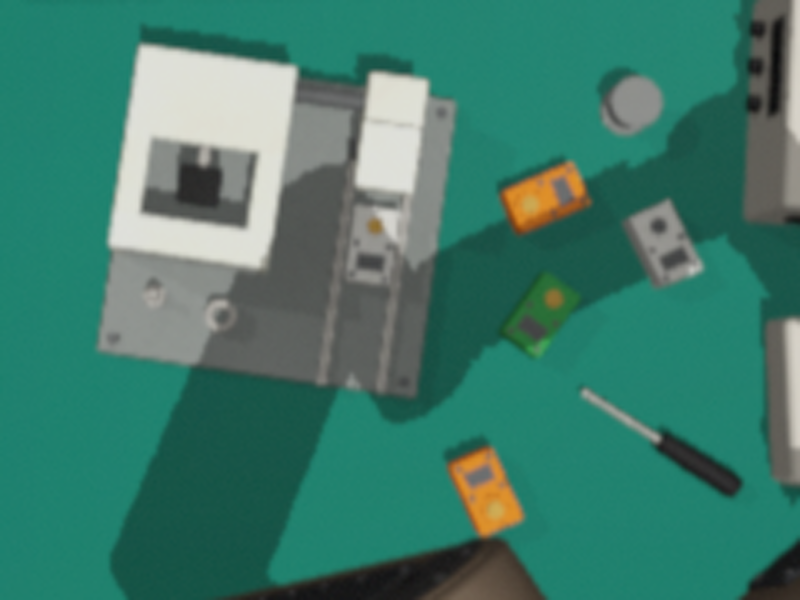

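View pics/top0.png

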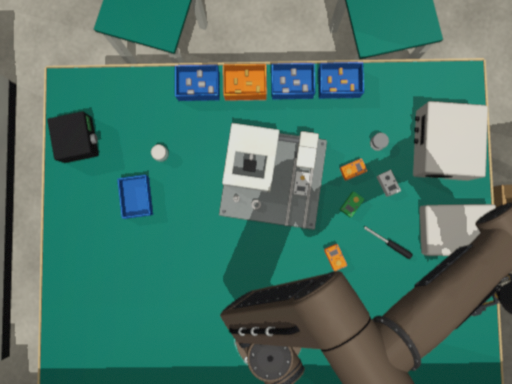

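The scene view shows the press in the middle, with the guard window at about (294,193). The grey housing sits in the channel at about (238,240).

Things that could be taken for the housing, in top-image pixels:
- Orange: (353,169) and (335,258)
- Green: (352,204)
- Grey spare on the bench: (389,182)
- Grey in the channel: (301,183). This is the one I choose, and the close crop shows it between the rails with its bushing towards the head.

Next I'll measure the press pose.

```bash
cat > h.py <<'E'
import numpy as np,cv2
def cloud(d):
    z=d['depth'];v,u=np.mgrid[:384,:512];K=d['K']
    P=np.stack([(u-K[0,2])/K[0,0]*z,(v-K[1,2])/K[1,1]*z,z],-1)
    T=d['cam_to_world'];W=P@T[:3,:3].T+T[:3,3];W[z==0]=np.nan;return W
def ray(d,px,zw):
    K=d['K'];T=d['cam_to_world'];r=T[:3,:3]@np.array([(px[0]-K[0,2])/K[0,0],(px[1]-K[1,2])/K[1,1],1]);o=T[:3,3]
    return o+r*(zw-o[2])/r[2]
def proj(d,W):
    T=d['cam_to_world'];C=(np.asarray(W)-T[:3,3])@T[:3,:3];q=C@d['K'].T;return q[...,:2]/q[...,2:]
E
python3 - <<'E'
from h import *
for n in ['top','scene']:
    d=np.load(n+'0.npz');W=cloud(d)
    roi=(W[...,0]>.35)&(W[...,0]<.95)&(abs(W[...,1]+.05)<.35)
    bench=W[roi&(abs(W[...,2])<.012)];print(n,'bench z',np.median(bench[:,2]))
    for lo,hi in [(.108,.122),(.012,.028)]:
        m=(roi&(W[...,2]>lo)&(W[...,2]<hi)).astype(np.uint8)
        k,l,st,c=cv2.connectedComponentsWithStats(m);i=1+np.argmax(st[1:,4])
        p=W[l==i];print(lo,len(p),np.median(p[:,2]),cv2.minAreaRect(p[:,:2].astype(np.float32)*1000))
E
```

```text
top bench z 0.0009416664383999906
0.108 2009 0.11526033276583347 ((612.6664428710938, 50.07923889160156), (160.0714569091797, 205.47979736328125), 80.642333984375)
0.012 4180 0.02065897342826184 ((552.2394409179688, -26.499862670898438), (339.81488037109375, 320.4803161621094), 80.62167358398438)
scene bench z 0.0006144777724918504
0.108 2173 0.11513089037342739 ((613.8704223632812, 49.82411193847656), (164.79005432128906, 207.58462524414062), 80.71793365478516)
0.012 2274 0.02015729217056067 ((553.9242553710938, -27.54107666015625), (340.62030029296875, 321.85882568359375), 80.95564270019531)
```

```bash
cat >> h.py <<'E'
from scipy.spatial.transform import Rotation as Rt
O=np.array([.582,-.0313,0]);YAW=np.deg2rad(-9.3)
RP=Rt.from_euler('z',YAW).as_matrix()
def p2w(p): return O+np.asarray(p)@RP.T
def w2p(w): return (np.asarray(w)-O)@RP
def box(x0,x1,y0,y1,z): return p2w(np.array([[x0,y0,z],[x1,y0,z],[x1,y1,z],[x0,y1,z]])/1000.)
E
python3 - <<'E'
from h import *
from workcell import observe
for n in ['top','scene']:
    d=np.load(n+'0.npz');W=cloud(d);P=w2p(W)*1000
    im=cv2.resize(np.ascontiguousarray(d['img'][:,:,::-1]),None,fx=4,fy=4,interpolation=cv2.INTER_CUBIC)
    for b in [(-190,130,-170,170,20),(-85,120,5,165,115),(-50,30,30,140,115),(-30,10,63,107,103),(-190,50,-126,-74,30),(-30,50,-124,-76,56),(12,12.1,-130,-70,78)]:
        q=proj(d,box(*b));cv2.polylines(im,[((q+.5)*4).astype(int)],True,(0,0,255),1)
    c=proj(d,p2w([-.03,0,.05]))*4;x,y=c.astype(int);cv2.imwrite(f'pics/ov_{n}.png',im[max(0,y-300):y+300,x-400:x+400])
    m=(abs(P[...,1]+100)<20)&(P[...,0]<11)&(P[...,0]>-190)&(P[...,2]>50)&(P[...,2]<62)
    q=P[m];print(n,len(q),'housing x',q[:,0].min(),q[:,0].max(),'y',q[:,1].min(),q[:,1].max(),np.median(q[:,2]))
    m=(abs(P[...,1]-85)<50)&(P[...,0]<28)&(P[...,0]>-48)&(P[...,2]>95)&(P[...,2]<108)
    q=P[m];print('pad',len(q),q.min(0) if len(q) else'',q.max(0) if len(q) else'')
    B=(W[...,1]<-.25)&(W[...,0]>.0)&(W[...,2]>.04)&(W[...,0]<.85)
    if n=='top':
        for y0 in np.arange(-.75,-.2,.1):
            print(y0.round(2),[ (round(float(np.nanmax(np.where(B&(abs(W[...,1]-y0)<.05)&(abs(W[...,0]-x0)<.05),W[...,2],0))),2)) for x0 in np.arange(.05,.8,.1)])
s=observe();R=Rt.from_rotvec(s['eef_rot']).as_matrix();print(R.round(3)); print(s['qpos'])
E
```

```text
top 210 housing x -80.91643461611424 -1.0684821470627384 y -119.87054360503991 -80.13758164825944 56.380856185818786
pad 151 [-30.46484916  63.25788404  95.25333422] [ 27.42278518 106.65950403 107.93407707]
-0.75 [0.0, 0.0, 0.27, 0.08, 0.08, 0.14, 0.15, 0.14]
-0.65 [0.0, 0.48, 0.48, 0.08, 0.08, 0.14, 0.14, 0.15]
-0.55 [0.0, 0.34, 0.68, 0.68, 0.66, 0.14, 0.15, 0.14]
-0.45 [0.0, 0.71, 0.73, 0.7, 0.05, 0.05, 0.06, 0.0]
-0.35 [0.0, 0.77, 0.77, 0.69, 0.05, 0.05, 0.06, 0.0]
-0.25 [0.79, 0.8, 0.77, 0.0, 0.05, 0.05, 0.0, 0.0]
scene 259 housing x -79.75966180470905 1.517808352055659 y -119.82132399362868 -80.13486644314254 56.82881409276952
pad 170 [-28.92246606  61.36800276  95.358151  ] [ 16.05776121 108.31657316 105.9634963 ]
[[-0.    -0.274  0.962]
 [ 0.     0.962  0.274]
 [-1.     0.    -0.   ]]
[-1.00487505e+00  3.58580029e-01  1.18511736e-02 -8.43732006e-06
 -1.22409876e+00 -2.88124354e-01]
```

View pics/ov_top.png

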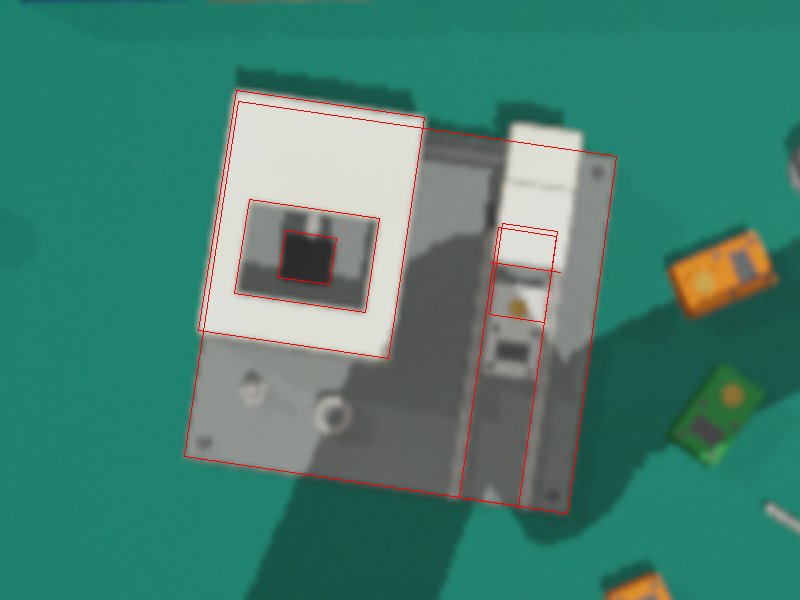

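View pics/ov_scene.png

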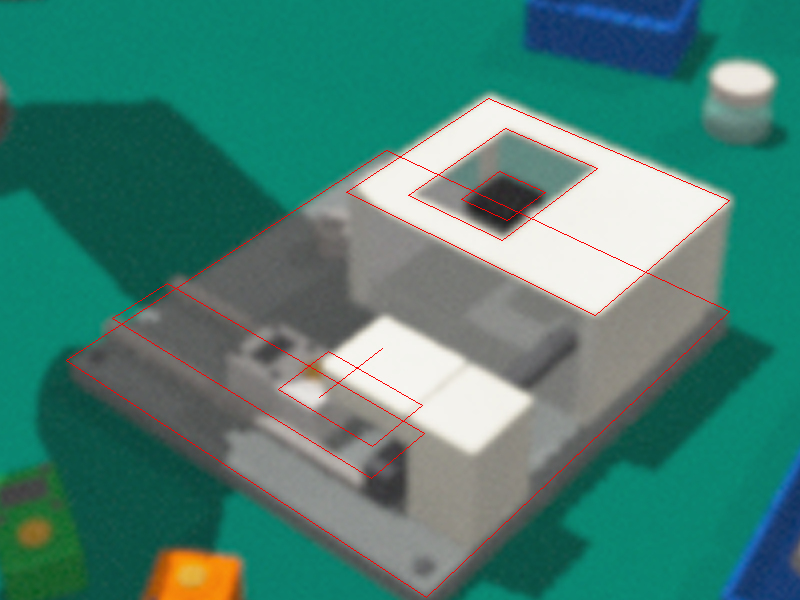

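The overlay fits in both views. In the top image the window, pad, rails and plate outlines line up to about 1 px. The housing's rear face is at press x ≈ -80, so it has about 50 mm to travel.

```bash
cat >> h.py <<'E'
RT=np.stack([[0,0,-1],RP[:,1],RP[:,0]],1)   # tool x down, y press y, z press x
def inc(pmm,s):
    R=Rt.from_rotvec(s['eef_rot']).as_matrix();w=p2w(np.array(pmm)/1000.)
    return ((w-s['eef_pos'])@R/.05).round(3), np.rad2deg(Rt.from_matrix(R.T@RT).as_rotvec()/10).round(3)
E
cat > st.py <<'E'
from h import *
from workcell import observe
import sys,json
s=observe();print('t',s['t'],'press',(w2p(s['eef_pos'])*1000).round(1),'F',np.round(np.array(s['ft_force'])@RP,2),'w',s['width'])
for a in sys.argv[1:]: print(a,inc(json.loads(a),s))
E
python3 st.py [-115,-105,180] [-115,-105,46]; python3 -c "
from h import *;print(p2w([-.115,-.105,.046]))"
```

```text
t 1.1 press [-291.9 -673.8  226.6] F [-0.45 -0.04 -0.34] w 0.0875348207341433
[-115,-105,180] (array([0.931, 8.785, 8.047]), array([ 2.522, -0.   , -0.   ]))
[-115,-105,46] (array([3.611, 8.785, 8.047]), array([ 2.522, -0.   , -0.   ]))
[ 0.45154319 -0.11633541  0.046     ]
```

Request:
drive_tool([
  [0, 0.9, 0.8, 0.3, 0, 0, 0],
  [0.1, 1.8, 1.6, 0.5, 0, 0, 0],
  [0.2, 2.7, 2.4, 0.8, 0, 0, 0],
  [0.3, 3.6, 3.2, 1.0, 0, 0, 0],
  [0.4, 4.5, 4.0, 1.3, 0, 0, 0],
  [0.5, 5.4, 4.9, 1.6, 0, 0, 0],
  [0.6, 6.3, 5.7, 1.8, 0, 0, 0],
  [0.7, 7.2, 6.5, 2.1, 0, 0, 0],
  [0.8, 8.1, 7.3, 2.3, 0, 0, 0],
  [0.93, 8.785, 8.047, 2.522, 0, 0, 0],
])

```text
t: 2.35
eef_pos: [0.4524, -0.1142, 0.1806]
eef_rot: [0.128, 1.565, -0.127]
ft_force: [1.1, 0.3, 0.9]
width: 0.0007
```

```bash
python3 st.py [-115,-105,180] [-115,-105,46]
```

```text
t 2.35 press [-114.5 -102.7  180.6] F [1.08 0.49 0.9 ] w 0.0007163894767068026
[-115,-105,180] (array([ 0.012, -0.045, -0.01 ]), array([-0.   ,  0.01 , -0.003]))
[-115,-105,46] (array([ 2.692, -0.047, -0.014]), array([-0.   ,  0.01 , -0.003]))
```

Request:
drive_tool([
  [0, 0, 0, 0, 0, 0, 0],
  [0.7, 0, 0, 0, 0, 0, 0],
  [1.4, 0, 0, 0, 0, 0, 0],
  [2.1, 0, 0, 0, 0, 0, 0],
  [2.5, 0, 0, 0, 0, 0, 0],
  [2.68, 0, 0, 0, 0, 0, 0],
  [2.68, 0, 0, 0, 0, 0, 0],
])

```text
t: 3.22
eef_pos: [0.4513, -0.1168, 0.046]
eef_rot: [0.128, 1.568, -0.128]
ft_force: [0.3, 0.2, 0.7]
width: 0.0005
```

```bash
python3 - <<'E'
from workcell import optics
import cv2
for n in ['top','scene']:
    p=optics.get_image(n);i=p['img'][:,:,::-1]
    i=i[100:250,200:400] if n=='top' else i[150:300,170:370]
    cv2.imwrite(f'pics/pre_{n}.png',cv2.resize(i,(800,600),interpolation=cv2.INTER_CUBIC))
E
python3 st.py [-93,-105,46]
```

```text
t 3.325 press [-114.4 -105.1   46.9] F [ 0.97 -0.18 -0.27] w 0.0005827564766676178
[-93,-105,46] (array([0.018, 0.002, 0.428]), array([-0.001,  0.007, -0.001]))
```

View pics/pre_scene.png

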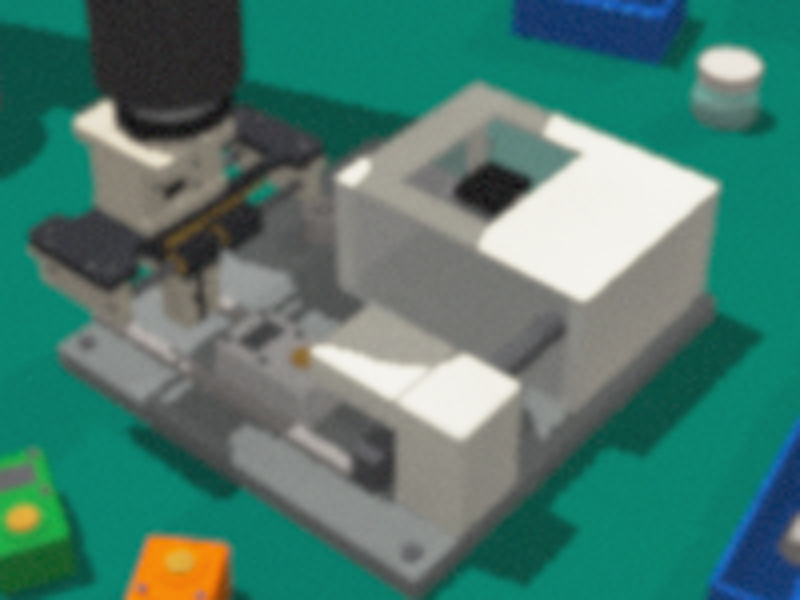

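The closed fingertips are behind the housing at crop (195,310), clear of the guard. Now I'll push in steps.

Request:
drive_tool([
  [0, 0, 0.2, 0, 0, 0, 0],
  [0, 0, 0.4, 0, 0, 0, 0],
  [0, 0, 0.5, 0, 0, 0, 0],
  [0, 0, 0.6, 0, 0, 0, 0],
  [0, 0, 0.7, 0, 0, 0, 0],
  [0, 0, 0.8, 0, 0, 0, 0],
  [0, 0, 0.9, 0, 0, 0, 0],
  [0, 0, 1.0, 0, 0, 0, 0],
  [0, 0, 1.1, 0, 0, 0, 0],
  [0, 0, 1.2, 0, 0, 0, 0],
])

```text
t: 4.58
eef_pos: [0.5111, -0.1261, 0.046]
eef_rot: [0.127, 1.567, -0.127]
ft_force: [-0.6, -0.2, 0.1]
width: 0.0005
```

```bash
python3 - <<'E'
from workcell import optics
import cv2
for n in ['top','scene']:
    p=optics.get_image(n);i=p['img'][:,:,::-1]
    i=i[100:250,200:400] if n=='top' else i[150:300,170:370]
    cv2.imwrite(f'pics/push_{n}.png',cv2.resize(i,(800,600),interpolation=cv2.INTER_CUBIC))
E
python3 st.py [-42,-105,46]
```

```text
t 4.675 press [ -54.1 -104.9   46.2] F [ 0.8  -0.4   0.31] w 0.0009392172418162133
[-42,-105,46] (array([ 0.003, -0.001,  0.243]), array([ 0.   ,  0.004, -0.   ]))
```

View pics/push_scene.png

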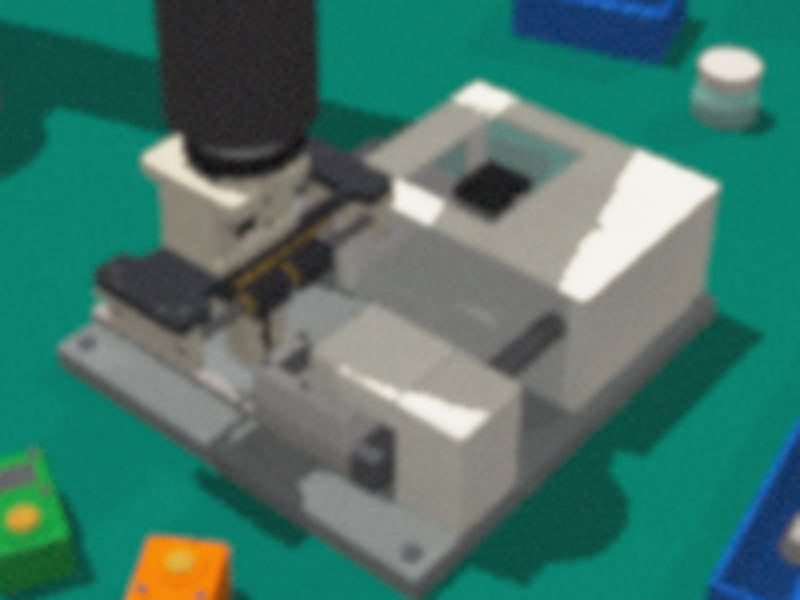

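Request:
drive_tool([
  [0, 0, 0.05, 0, 0, 0, 0],
  [0, 0, 0.1, 0, 0, 0, 0],
  [0, 0, 0.15, 0, 0, 0, 0],
  [0, 0, 0.2, 0, 0, 0, 0],
  [0, 0, 0.24, 0, 0, 0, 0],
  [0, 0, 0.27, 0, 0, 0, 0],
])

```text
t: 5.42
eef_pos: [0.5242, -0.1283, 0.0461]
eef_rot: [0.128, 1.567, -0.128]
ft_force: [-1.4, 0.2, 0.6]
width: 0.0004
```

```bash
python3 st.py [-39,-105,46]
```

```text
t 5.425 press [ -41.4 -105.1   46.1] F [-1.42 -0.02  0.63] w 0.00038922287912510967
[-39,-105,46] (array([0.001, 0.001, 0.048]), array([-0.001, -0.   ,  0.   ]))
```

Continuing in small steps until the force rises at the stop.

Request:
drive_tool([
  [0, 0, 0.02, 0, 0, 0, 0],
  [0, 0, 0.04, 0, 0, 0, 0],
  [0, 0, 0.05, 0, 0, 0, 0],
  [0, 0, 0.05, 0, 0, 0, 0],
])

```text
t: 5.92
eef_pos: [0.5259, -0.1286, 0.0459]
eef_rot: [0.128, 1.568, -0.128]
ft_force: [-4.7, 1.5, 1.5]
width: 0.0004
```

```bash
python3 st.py
```

```text
t 5.925 press [ -39.6 -105.1   45.9] F [-4.92  0.72  1.53] w 0.00039903820811243695
```

Request:
drive_tool([
  [0, 0, 0.02, 0, 0, 0, 0],
  [0, 0, 0.04, 0, 0, 0, 0],
  [0, 0, 0.04, 0, 0, 0, 0],
  [0, 0, 0.04, 0, 0, 0, 0],
])

```text
t: 6.42
eef_pos: [0.526, -0.1288, 0.0456]
eef_rot: [0.128, 1.571, -0.128]
ft_force: [-9.0, 4.1, 7.4]
width: 0.0003
```

```bash
python3 st.py
```

```text
t 6.425 press [ -39.5 -105.3   45.6] F [-9.5   2.58  7.37] w 0.00026072040871991814
```

The housing stopped at the predicted place (TCP -39.5) and the force rose to 9.5 N, so it is on the stop. I'll back off and go up.

Request:
drive_tool([
  [0, 0, -0.1, 0, 0, 0, 0],
  [0, 0, -0.3, 0, 0, 0, 0],
  [0, 0, -0.6, 0, 0, 0, 0],
  [0, 0, -0.6, 0, 0, 0, 0],
  [-0.6, 0, -0.6, 0, 0, 0, 0],
  [-1.3, 0, -0.6, 0, 0, 0, 0],
  [-2.0, 0, -0.6, 0, 0, 0, 0],
  [-2.7, 0, -0.6, 0, 0, 0, 0],
  [-2.7, 0, -0.6, 0, 0, 0, 0],
])

```text
t: 7.55
eef_pos: [0.5009, -0.1241, 0.1842]
eef_rot: [0.127, 1.561, -0.126]
ft_force: [0.7, -0.1, -0.4]
width: 0.0001
```

```bash
python3 - <<'E'
from workcell import optics
from h import *
for n in ['top','scene']:
    d=optics.get_image(n);W=cloud(d);P=w2p(W)*1000
    im=cv2.resize(np.ascontiguousarray(d['img'][:,:,::-1]),None,fx=4,fy=4,interpolation=cv2.INTER_CUBIC)
    for b in [(-30,50,-124,-76,56)]:
        q=proj(d,box(*b));cv2.polylines(im,[((q+.5)*4).astype(int)],True,(0,0,255),1)
    c=proj(d,p2w([-.03,0,.05]))*4;x,y=c.astype(int);cv2.imwrite(f'pics/aft_{n}.png',im[max(0,y-300):y+300,x-400:x+400])
    m=(abs(P[...,1]+100)<20)&(P[...,0]<11)&(P[...,0]>-190)&(P[...,2]>50)&(P[...,2]<62)
    q=P[m]
    if len(q): print(n,len(q),'housing x',q[:,0].min(),q[:,0].max(),np.median(q[:,2]))
E
python3 st.py [-10,85,180]
```

```text
scene 74 housing x -28.736770232625048 10.980497383779221 56.53476179602835
t 7.65 press [ -66.9 -104.9  181.3] F [-0.84  0.69 -0.74] w 0.0005103764554969535
[-10,85,180] (array([0.028, 3.798, 1.138]), array([-0.001,  0.006, -0.003]))
```

View pics/aft_scene.png

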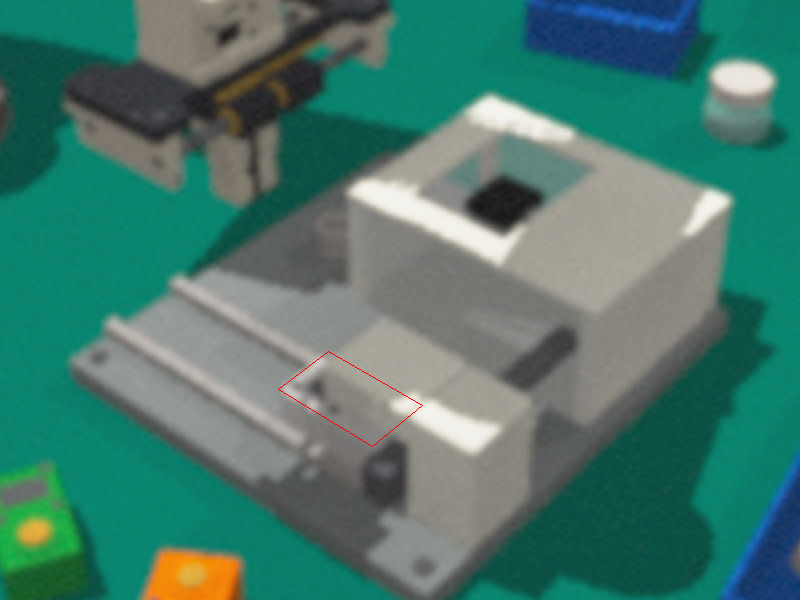

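The scene view shows the housing under the head, with its rear edge on the predicted outline at crop (300,375). The measured rear face is at x ≈ -29, against an expected -30. Next I'll move over the window.

Request:
drive_tool([
  [0, 0.6, 0.2, 0, 0, 0, 0],
  [0, 1.4, 0.4, 0, 0, 0, 0],
  [0, 2.2, 0.7, 0, 0, 0, 0],
  [0, 3.0, 0.9, 0, 0, 0, 0],
  [0, 3.6, 1.1, 0, 0, 0, 0],
  [0, 3.8, 1.14, 0, 0, 0, 0],
  [0, 3.8, 1.14, 0, 0, 0, 0],
  [0, 3.8, 1.14, 0, 0, 0, 0],
])

```text
t: 8.65
eef_pos: [0.5854, 0.0534, 0.1809]
eef_rot: [0.128, 1.568, -0.128]
ft_force: [0.0, -0.8, -0.7]
width: -0.0
```

```bash
python3 - <<'E'
from workcell import optics
import cv2
for n in ['top','scene']:
    p=optics.get_image(n);i=p['img'][:,:,::-1]
    i=i[100:250,200:400] if n=='top' else i[110:260,200:400]
    cv2.imwrite(f'pics/win_{n}.png',cv2.resize(i,(800,600),interpolation=cv2.INTER_CUBIC))
E
python3 st.py [-10,85,106]
```

```text
t 8.75 press [-10.2  84.1 181.2] F [-0.17 -0.65 -0.02] w 0.0002935346067327863
[-10,85,106] (array([1.505, 0.019, 0.003]), array([-0.006,  0.   , -0.   ]))
```

View pics/win_scene.png

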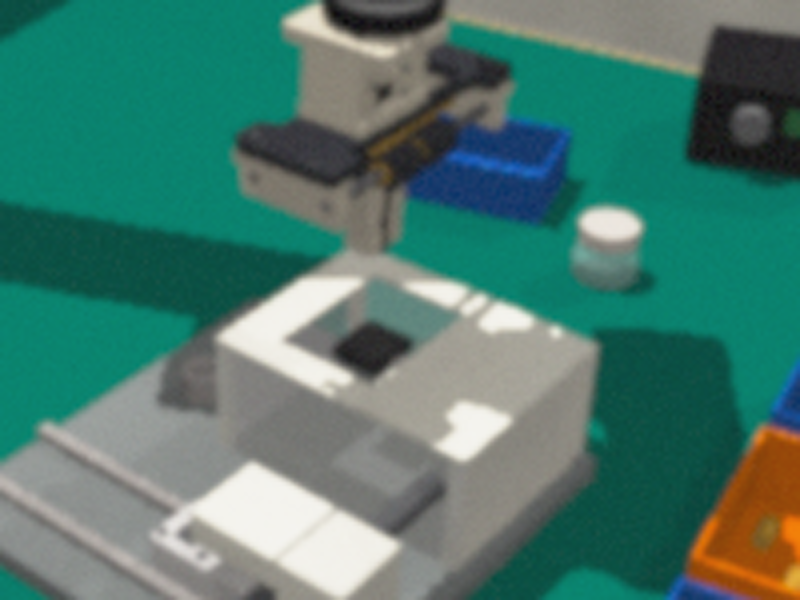

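The fingers hang above the pad, which is at crop (372,345). Descending through the window.

Request:
drive_tool([
  [0.4, 0, 0, 0, 0, 0, 0],
  [0.8, 0, 0, 0, 0, 0, 0],
  [1.1, 0, 0, 0, 0, 0, 0],
  [1.3, 0, 0, 0, 0, 0, 0],
  [1.4, 0, 0, 0, 0, 0, 0],
  [1.4, 0, 0, 0, 0, 0, 0],
])

```text
t: 9.5
eef_pos: [0.586, 0.0541, 0.111]
eef_rot: [0.127, 1.567, -0.128]
ft_force: [-0.1, 0.5, 0.3]
width: 0.0008
```

```bash
python3 st.py [-10,85,103] [-10,85,85]
```

```text
t 9.5 press [ -9.9  84.9 111. ] F [-0.22  0.48  0.3 ] w 0.0008170677670745707
[-10,85,103] (array([ 0.161,  0.001, -0.002]), array([-0.   , -0.   ,  0.001]))
[-10,85,85] (array([ 0.521,  0.001, -0.002]), array([-0.   , -0.   ,  0.001]))
```

Request:
drive_tool([
  [0.1, 0, 0, 0, 0, 0, 0],
  [0.2, 0, 0, 0, 0, 0, 0],
  [0.28, 0, 0, 0, 0, 0, 0],
  [0.36, 0, 0, 0, 0, 0, 0],
  [0.44, 0, 0, 0, 0, 0, 0],
  [0.5, 0, 0, 0, 0, 0, 0],
  [0.54, 0, 0, 0, 0, 0, 0],
  [0.54, 0, 0, 0, 0, 0, 0],
])

```text
t: 10.5
eef_pos: [0.5854, 0.0542, 0.0843]
eef_rot: [0.127, 1.568, -0.127]
ft_force: [-6.1, 1.9, 7.9]
width: 0.0004
```

```bash
python3 st.py
```

```text
t 10.5 press [-10.5  85.   84.3] F [-6.36  0.85  7.86] w 0.00035576890731068374
```

Request:
drive_tool([
  [0.03, 0, 0, 0, 0, 0, 0],
  [0.06, 0, 0, 0, 0, 0, 0],
  [0.08, 0, 0, 0, 0, 0, 0],
  [0.08, 0, 0, 0, 0, 0, 0],
])

```text
t: 11.0
eef_pos: [0.5855, 0.0542, 0.0829]
eef_rot: [0.127, 1.566, -0.127]
ft_force: [-15.3, 4.1, 29.2]
width: 0.0
```

```bash
python3 st.py
```

```text
t 11.0 press [-10.3  85.   82.9] F [-15.78   1.61  29.17] w 1.763825544712303e-05
```

Force jumped to 29 N, so the lever is on its hard stop. Holding for over 2 s.

Request:
drive_tool([
  [0, 0, 0, 0, 0, 0, 0],
  [0, 0, 0, 0, 0, 0, 0],
  [0, 0, 0, 0, 0, 0, 0],
  [0, 0, 0, 0, 0, 0, 0],
  [0, 0, 0, 0, 0, 0, 0],
  [0, 0, 0, 0, 0, 0, 0],
  [0, 0, 0, 0, 0, 0, 0],
  [0, 0, 0, 0, 0, 0, 0],
  [0, 0, 0, 0, 0, 0, 0],
  [0, 0, 0, 0, 0, 0, 0],
])

```text
t: 12.25
eef_pos: [0.5855, 0.0542, 0.0829]
eef_rot: [0.127, 1.566, -0.127]
ft_force: [-14.6, 4.2, 29.9]
width: 0.0004
```

```bash
python3 - <<'E'
from workcell import optics
import cv2
p=optics.get_image('scene');i=p['img'][:,:,::-1][130:280,180:380]
cv2.imwrite('pics/down.png',cv2.resize(i,(800,600),interpolation=cv2.INTER_CUBIC))
E
python3 st.py
```

```text
t 12.3 press [-10.3  85.   82.9] F [-15.11   0.9   28.71] w 0.00039063618570883246
```

View pics/down.png

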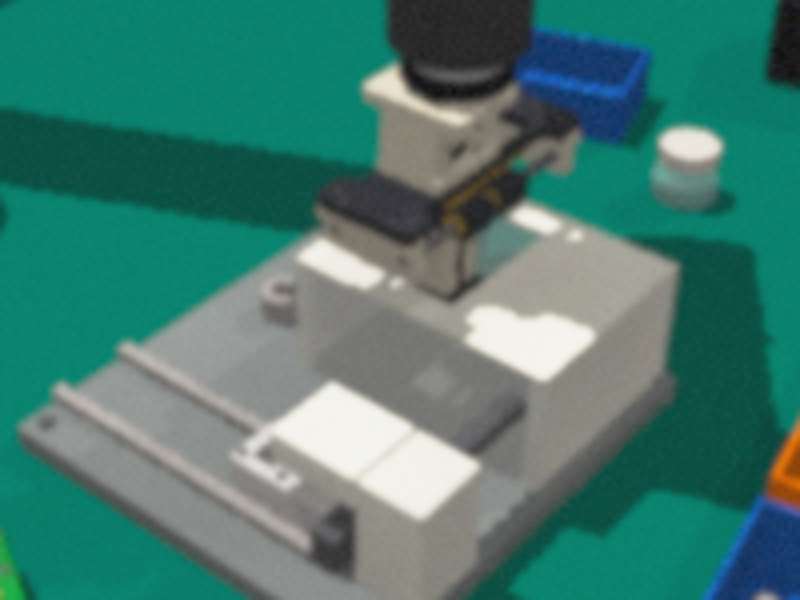

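The fingers go down through the window around crop (450,290). The housing is still under the head and the ram is down. Holding a little longer.

Request:
drive_tool([
  [0, 0, 0, 0, 0, 0, 0],
  [0, 0, 0, 0, 0, 0, 0],
  [0, 0, 0, 0, 0, 0, 0],
  [0, 0, 0, 0, 0, 0, 0],
  [0, 0, 0, 0, 0, 0, 0],
  [0, 0, 0, 0, 0, 0, 0],
  [0, 0, 0, 0, 0, 0, 0],
  [0, 0, 0, 0, 0, 0, 0],
  [0, 0, 0, 0, 0, 0, 0],
  [0, 0, 0, 0, 0, 0, 0],
])

```text
t: 13.55
eef_pos: [0.5855, 0.0542, 0.0829]
eef_rot: [0.127, 1.566, -0.127]
ft_force: [-15.3, 2.7, 28.9]
width: 0.0004
```

Request:
drive_tool([
  [-0.15, 0, 0, 0, 0, 0, 0],
  [-0.3, 0, 0, 0, 0, 0, 0],
  [-0.5, 0, 0, 0, 0, 0, 0],
  [-0.8, 0, 0, 0, 0, 0, 0],
  [-1.2, 0, 0, 0, 0, 0, 0],
  [-1.8, 0, 0, 0, 0, 0, 0],
  [-2.4, 0, 0, 0, 0, 0, 0],
  [-2.6, 0, 0, 0, 0, 0, 0],
  [-2.6, 0, 0, 0, 0, 0, 0],
])

```text
t: 14.68
eef_pos: [0.5861, 0.0543, 0.2106]
eef_rot: [0.128, 1.566, -0.127]
ft_force: [0.3, 0.4, -0.3]
width: 0.0002
```

```bash
python3 - <<'E'
from workcell import optics
from h import *
for n in ['top','scene']:
    d=optics.get_image(n);W=cloud(d);P=w2p(W)*1000
    im=cv2.resize(np.ascontiguousarray(d['img'][:,:,::-1]),None,fx=4,fy=4,interpolation=cv2.INTER_CUBIC)
    q=proj(d,box(-30,50,-124,-76,56));cv2.polylines(im,[((q+.5)*4).astype(int)],True,(0,0,255),1)
    q=proj(d,box(-30,10,63,107,103));cv2.polylines(im,[((q+.5)*4).astype(int)],True,(0,0,255),1)
    c=proj(d,p2w([-.03,0,.05]))*4;x,y=c.astype(int);cv2.imwrite(f'pics/end_{n}.png',im[max(0,y-300):y+300,x-400:x+400])
    m=(abs(P[...,1]+100)<20)&(P[...,0]<11)&(P[...,0]>-190)&(P[...,2]>50)&(P[...,2]<62);q=P[m]
    if len(q): print(n,len(q),'housing x',q[:,0].min(),q[:,0].max(),np.median(q[:,2]))
    m=(abs(P[...,1]-85)<18)&(P[...,0]<6)&(P[...,0]>-26)&(P[...,2]>60)&(P[...,2]<112);q=P[m]
    if len(q): print('pad z',len(q),np.median(q[:,2]))
E
python3 st.py
```

```text
top 117 housing x -30.871341922649272 10.628140403498444 56.55324992866273
pad z 2 99.62078197446289
scene 75 housing x -29.04174727196739 9.371045257010538 56.45242041639564
pad z 89 103.42737367921129
t 14.775 press [-10.5  84.7 209. ] F [-0.41 -0.3  -0.75] w 0.00010772782565720082
```

View pics/end_scene.png

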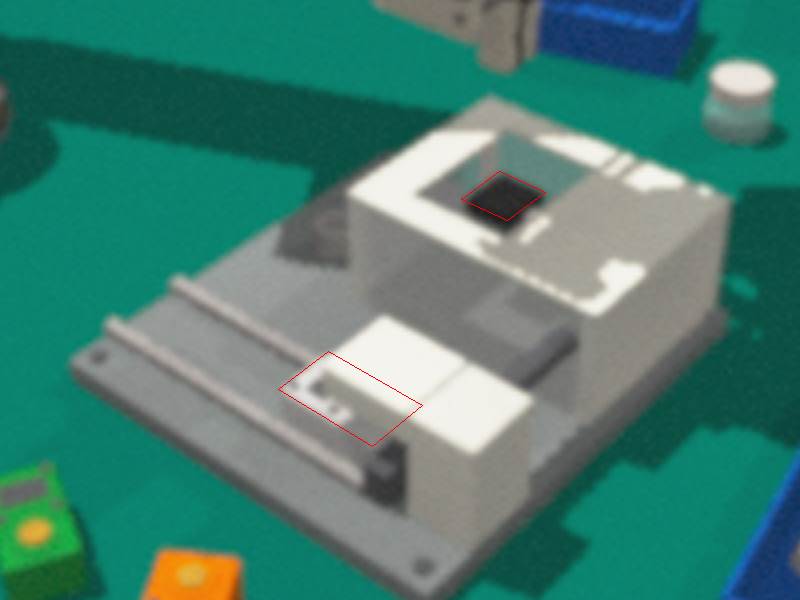

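The pad is back up at z 103 mm, on its rest outline at crop (504,196). The housing is still on the stop outline and the robot is clear of everything. Handing in.

```bash
python3 -c "
from workcell import env
print(env.hand_in())"
```

```text
the job is handed in; nothing more can be done
None
```

I pushed the housing about 50 mm to the stop with the closed fingertips. Then I reached through the window, pressed the lever to its hard stop, held it for about 2.5 s and let it come back up. The job was handed in at about 15 s of the 51 s allowed; no verdict is reported.

- **Housing:** After the press, its rear face measured x -29 mm (scene camera) and -31 mm (top camera), against an expected -30 mm. Its top was at z 56.5 mm, so it lies flat.
- **Lever:** I took "fully down" from the force rising to 29 N with the fingertips at z 83 mm. I could not read the lever angle directly. After release, the scene camera put the pad back at its rest height, z 103 mm. The top camera saw only 2 points of the pad, which gave 99.6 mm, so I did not rely on that.
- **Guard and other objects:** While pressing there was a sideways force of up to about 16 N. I put this down to friction as the pad tips, because the fingers were about 30 mm or more from the window edges. At hand-in the robot was clear, with forces under 1 N. I saw no sign that anything else had moved, but I did not measure the other objects one by one.

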